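# Set the jig and thread the guide rod

## Robot

A 7-joint arm with a two-finger parallel gripper is mounted at the origin on the work surface; the furniture and walls round the work are solid. World frame = base frame: x ahead of the robot, y to its left, z up, the work surface at z = 0. Lengths are in mm, angles in rad, forces in N, time in s.
With the tool pointing down it reaches from about 400 to 875 mm from the base axis. Payload 4.4 kg.
Tool frame: the origin (TCP) lies at the very end of the fingers, on their centre line; the grasp point (between the pads) lies ctrl.grip_point_offset behind it (ctrl.grip_point_offset is the distance from the TCP to the grasp point, in mm); z points along the fingers, y is the line along which they close (so a half turn about z gives the same grasp; the last joint's range is limited). The gripper opens to 85 mm and grips with 20 to 120 N. Pads are 22 mm wide; open, the fingers measure 114 mm over their backs; the gripper's body (76 mm by 85 mm) begins 54 mm behind the grasp point. The pads swing forward as they close: fully open they stand 13 mm farther back than shut.
Start: joints at [-0.066, 0.628, 0.038, 1.517, -0.027, 0.996, -0.02], TCP at [650.014, 0.029, 193.313] pointing down, gripper open.
Joint ranges: [-3.06, 3.06], [-0.37, 2.12], [-1.25, 1.32], [0.18, 2.47], [-1.1, 4.24], [0.23, 1.98], [-2.94, 2.94]. Speed limits (rad/s): [2.57, 2.57, 3.14, 3.14, 3.14, 3.14, 3.14].

## Interface

Orientations are given as [roll, pitch, yaw] about the fixed x, y, z axes, in that order (R = Rz(yaw) Ry(pitch) Rx(roll)).
In Python, from cell import read_state, cams, ctrl, models gives the robot as it stands. The module is installed in compiled form; this text tells all that it offers.
- The arm moves only by the tool shift_gripper, called after "Call:" as name(argument=value, ...) on one line, values as JSON. Schema: {"type":"object","properties":{"plan":{"type":"array","items":{"type":"number"},"minItems":7,"maxItems":84},"only":{"type":"string"},"quiet":{"type":"boolean"},"lines":{"type":"string"}},"required":["plan"],"additionalProperties":false}. plan is one flat list of numbers that holds 1 to 12 rows one after another, with no inner brackets; each row has 7 numbers: dx, dy, dz in parts of the range, where 1.0 means 300 mm, then a rotation vector rx, ry, rz in fractions of the full range, 1 being pi rad, then the finger opening in mm; each row shifts and turns the commanded pose from where the row before left it, along the tool's axes as they then stand; what a row does not reach is not made up. A row lasts 1/10 s, in which the tool goes at most 50 mm and 0.15 rad, less where a joint would pass 70% of its speed; a pose out of reach is approached as far as the arm can. The fingers move at their own pace and stop on an object; the grip force is fixed at half the most. Time passes only in rows, so rows that do not move let the fingers close. The tool returns the time, the measured TCP pose, the force, the opening and the grip force at its end. only (a regular expression) keeps the lines of the reply that match it, lines (a string "A,B") keeps lines A to B, and quiet returns only ok. A shift or turn number past 1, either way, is cut back to 1. Input that does not fit is refused with a message, and nothing moves.
- read_state(): the state, without advancing time (a new reading comes with each control period).
- cams.get_image(name): name is "scene" or "side" or "wrist"; returns (picture, depth): 420x560x3 uint8, blue, green, red; 420x560 float32, mm along the optical axis (not along the pixel's ray), 0 where there is no reading.
- cams.calibration(name): a dict with "fx", "fy", "cx", "cy" (pixels), "rvec" (rotation vector, rad) and "tvec" (3), from world to camera coordinates, as OpenCV has them; the wrist camera has in their place "hand_eye" (4x4, takes a point from camera to tool coordinates, whose origin is the TCP and whose axes are the flange's). Camera axes: x right, y down, z forward; pixel columns grow to the right and rows downward; lengths in mm; the calibration is good to about 2 mm. The wrist camera is an equidistant fisheye: a pixel r from the principal point sees the ray r / f radians off the axis. A picture is of the moment at which its call begins: read the wrist's pose just before it. calibration takes no time and is no camera call.
- ctrl.finish_job(): hands the job in; it is judged then, once.
Trained networks look in the newest picture that a camera, given by its name, has taken for a name from the list of things; names that differ only in an ending like _2 or _b are one class to them, and where a whole thing is asked for, a point or a joint stands for the part that bears it (a point fixed in the world has none). Each returns a list of dicts, best first, with "confidence" (0 to 1); they miss things now and then, are a little off and sometimes report something else, mostly with a low value. They report only what shows in the picture. A call takes as long as a camera call. They do not tell look-alikes from the thing itself.
- models.search_frame(thing, camera): "extent" ([left, top, right, bottom] in pixels, round what is visible of it).
- models.mark_of(thing, camera): "position" ([column, row] in pixels: a listed point, or the origin of a listed thing).
The state is a dict: "clock": time; "qpos": joint angles; "qd": joint speeds; "tau": joint torques, N m; "eef_pos": TCP position; "tool_rot": TCP orientation; "force": force on the tool from outside, world axes, zero at the start; "torque": the same for the moment, N m; "width": finger opening in mm; "gripper_force": force on a finger pad.
Only numpy, scipy, OpenCV 4.12 (cv2) and the standard library are available. Lean on these libraries where they do the work, as an engineer would, in place of code of your own. Each camera call takes 0.05 s, during which the arm holds its last target. There are 200 camera calls.

## Task

First turn the jig's knob so that its pointer stands at the index mark, which brings the lower bushing under the upper one, and let go of the knob. Then take the long guide rod (not the short one) out of the wooden rack by its square handle and thread it from above down through the upper bushing and on through the lower one. Finish while still holding it there upright, its tip out below the lower bushing but clear of the jig's base plate; leave the short rod and the things lying about where they are.

Things in the scene. Friction and masses are not known exactly. Their poses are not given: they have to be found in the camera images.
- jig: Jig fixed to the worktop: dark steel base 150 x 250 x 12 mm. Origin at the underside's centre, z up; the index mark is on the knob's -x side (toward the robot at yaw 0). Knob axis at y -75 mm, bushings at y +60 mm. A post (30 x 24 mm, at y +108 mm, 137 mm high) carries the upper bushing; a carriage (top at 66 mm) that slides along x carries the lower one.
- index_knob (a joint): Knob angle, rad: 0 with the pointer exactly at the index mark, positive counter-clockwise from above; stops at -0.55 and +1.55, starts at +0.5 to +1.3. A pinion moves the lower bushing 22 mm a radian toward the jig's -x; at 0 it is in line with the upper one. Stays where left (friction 0.06 N m); a rod pushing sideways in the lower bushing can move it.
- knob_grip (a point): On the knob's vertical axis, 105 mm above the worktop. The grip is a black upright bar 44 mm long, 14 mm thick, 84 to 118 mm above the worktop, on a skirt of radius 22 mm over an aluminium dial of radius 36 mm with its top at 78 mm. The point's x axis runs along the bar, the pointer is at the -x end. Pinch the bar across its 14 mm.
- knob_nose (a point): End of the white pointer nose at the foot of the knob's bar, 29 mm from the knob's axis, 83 mm above the worktop. A white line on top of the bar lies at the same end.
- index_mark (a point): The index mark: a raised black T on the dial's edge (the other marks are thin flush ticks 15 degrees apart), 44 mm from the knob's axis along the jig's -x, 80 mm above the worktop.
- upper_bushing (a point): Centre of the mouth of the upper brass bushing, 133 mm above the worktop. Bore 16 mm, upright, its mouth flared to about 25 mm over the top 6 mm, 18 mm long (lower face at 115 mm), outer width 33 mm at the mouth.
- lower_bushing (a point): Centre of the mouth of the lower brass bushing, 66 mm above the worktop, the same bore and flare, 16 mm long (lower face at 50 mm). Below it is open down to the base plate's top at 12 mm.
- rod_rack: Wooden rack fixed to the worktop: a board 60 x 170 mm (x, y), 10 mm thick, its top 135 mm above the worktop, on an end panel at either end, open in front. Origin on the worktop under its centre. Two 15 mm holes through the board at y -50 and +50 mm; the rods hang upright in them by their collars, either rod in either hole.
- guide_rod: The long steel guide rod, upright in the rack. Origin at the centre of its lower tip, z up along it. Round shaft 12 mm thick, 130 mm long, chamfered tip; a 22 mm wide collar over the shaft's top 5 mm rests on the rack; above it a square handle 16 x 16 mm, 62 mm high (130 to 192 mm above the tip), faces square to its x and y axes. About 0.13 to 0.25 kg.
- guide_rod_tip (a point): Centre of the guide rod's lower tip (same point as its origin), 10 mm above the worktop at the start.
- rod_handle (a point): Grip point on the guide rod's axis, 165 mm above its tip (175 mm above the worktop at the start).
- short_rod: The short rod, to be left: the same thickness, but its shaft is only 75 mm and its handle 22 mm long; too short to span both bushings. Origin at its tip, 65 mm above the worktop; its top stands 162 mm above the worktop, so lift the guide rod over it.
- spanner_13: Open-ended spanner, 29 x 186 x 6 mm, lying between jig and rack. Bystander.
- tape_roll: Roll of masking tape, 100 mm across, 24 mm high. Bystander.
- pliers_red: Pliers with red handles, 67 x 175 x 13 mm. Bystander.
- tin_round: Round tin with blue lid, 66 mm across, 60 mm high. Bystander.
Not all that is in view belongs to the job. Leave any black or orange look-alike of the guide_rod alone.

How it is judged (in metres and radians):
On the way, in this order (a step that is already met when the one before it is completed fails the run):
1. knob set to the index mark (within 0.08 rad) and let go, guide rod still in the rack (value of joint index_knob between -0.08 and 0.08 rad and contact force between the fingers and jig below 0.2 N and distance of guide_rod_tip from where it was at the start of the episode below 0.02 m), for 0.3 s.
2. guide rod's tip in or through the upper bushing, not yet through the lower one (horizontal distance between guide_rod_tip and upper_bushing below 0.009 m and height (world z) of guide_rod_tip between 0.05 and 0.128 m), for 0.05 s.
At the end, for the whole second after the job is handed in: The fingers hold the guide rod at rest, upright (0.08 rad), through both bushings, tip within 6 mm of the lower one's axis, 3 mm or more below its lower face and 4 mm or more above the base plate (16 to 47 mm over the worktop); the knob is within 0.14 rad of the mark (value of joint index_knob between -0.14 and 0.14 rad and horizontal distance between guide_rod_tip and lower_bushing below 0.006 m and horizontal distance between rod_handle and upper_bushing below 0.009 m and height (world z) of guide_rod_tip between 0.016 and 0.047 m and angle between guide_rod's own z axis and vertical below 0.08 rad and contact force between the fingers and guide_rod above 2 N and linear speed of guide_rod below 0.02 m/s); the arm keeps its last pose, push and grip.
It fails at once if the short rod moved (more than 30 mm) (distance of short_rod from where it was at the start of the episode above 0.03 m).
It fails at once if a bystander moved more than 40 mm (distance of any of spanner_13, tape_roll, pliers_red, tin_round from where it was at the start of the episode above 0.04 m).
It also fails if it takes over 61 s, if anything falls off the work surface, if the arm or the gripper's body presses on something with over 40 N, if the wrist force passes 120 N, or if a joint passes its speed limit or range.

## Working session

There is one attempt and no reset: what is moved stays moved. The work goes in short steps, Python scripts to look and compute and a tool call to move; the robot and the scene stay as the last step left them, time stands still between calls to the robot, and variables do not carry over. Pictures are saved under pics/ and viewed, at most 10 in all, crops included, and the job is handed in when it is done.

```bash
mkdir -p pics; cat > h.py <<'E'
import numpy as np, cv2
from cell import read_state, cams, ctrl, models
from scipy.spatial.transform import Rotation as R
def T(st):
    M=np.eye(4); M[:3,:3]=R.from_euler('xyz',st['tool_rot']).as_matrix(); M[:3,3]=st['eef_pos']; return M
def ray(cam,px,st=None):
    c=cams.calibration(cam); u=(np.array(px,float)-[c['cx'],c['cy']])/[c['fx'],c['fy']]
    if cam=='wrist':
        r=np.linalg.norm(u); d=np.array([*(u/r*np.sin(r) if r>1e-9 else u),np.cos(r)])
        M=T(st)@np.array(c['hand_eye']); return M[:3,3],M[:3,:3]@d
    Rm=cv2.Rodrigues(np.array(c['rvec'],float))[0]; t=np.array(c['tvec'],float).ravel()
    d=Rm.T@np.array([*u,1]); return -Rm.T@t,d/np.linalg.norm(d)
def atz(cam,px,z,st=None):
    o,d=ray(cam,px,st); return o+d*(z-o[2])/d[2]
def tri(rays):
    A=np.zeros((3,3));b=np.zeros(3)
    for o,d in rays:
        P=np.eye(3)-np.outer(d,d);A+=P;b+=P@o
    p=np.linalg.solve(A,b); return p,[float(np.linalg.norm((np.eye(3)-np.outer(d,d))@(p-o))) for o,d in rays]
def proj(cam,p,st=None):
    c=cams.calibration(cam); p=np.array(p,float)
    if cam=='wrist':
        q=np.linalg.inv(T(st)@np.array(c['hand_eye']))@np.r_[p,1]; n=np.linalg.norm(q[:2]); th=np.arctan2(n,q[2])
        return np.array([c['cx'],c['cy']])+q[:2]/n*th*np.array([c['fx'],c['fy']])
    q=cv2.Rodrigues(np.array(c['rvec'],float))[0]@p+np.array(c['tvec'],float).ravel()
    return np.array([c['cx']+c['fx']*q[0]/q[2],c['cy']+c['fy']*q[1]/q[2]])
E
python3 - <<'E'
from h import *
np.set_printoptions(precision=1,suppress=True)
st=read_state(); print(st, ctrl.grip_point_offset)
for c in ['scene','side','wrist']:
    im,d=cams.get_image(c); cv2.imwrite(f'pics/{c}0.png',im); print(c,cams.calibration(c))
    for n in ['knob_grip','knob_nose','index_mark','upper_bushing','lower_bushing','rod_handle','guide_rod_tip','short_rod','jig','rod_rack']:
        r=models.mark_of(n,c); print(c,n,[(np.round(x['position'],1).tolist(),round(x['confidence'],2)) for x in r[:3]])
a=cv2.imread('pics/scene0.png');b=cv2.imread('pics/side0.png')
E
```

```text
{'clock': 0.0, 'qpos': array([-0.1,  0.6,  0. ,  1.5, -0. ,  1. , -0. ]), 'qd': array([ 0.,  0., -0.,  0.,  0., -0., -0.]), 'tau': array([ -0. , -56.3,   1.2, -19.3,   0. ,   0. ,  -0. ]), 'eef_pos': array([649.3,   0. , 192.4]), 'tool_rot': array([-3.1,  0. ,  1.6]), 'force': array([-0.7,  0.1, -0. ]), 'torque': array([-0., -0., -0.]), 'gripper_force': 0.0, 'width': 85.32453422729846} 18.700000000000003
scene {'fx': 516.5563544440275, 'fy': 516.5563544440275, 'cx': 274.2373454426197, 'cy': 213.22905171840262, 'rvec': array([ 0.7, -2.6,  1.1]), 'tvec': array([477. , 299. , 955.4])}
scene knob_grip [([254.8, 266.3], 0.55)]
scene knob_nose [([277.3, 269.9], 0.87)]
scene index_mark [([279.8, 282.5], 0.81)]
scene upper_bushing [([215.5, 307.8], 0.8), ([336.5, 216.0], 0.5)]
scene lower_bushing []
scene rod_handle [([285.1, 150.1], 0.95), ([375.5, 197.1], 0.93), ([292.0, 142.3], 0.89)]
scene guide_rod_tip [([293.3, 191.1], 0.89), ([285.6, 203.5], 0.71), ([382.8, 237.5], 0.62)]
scene short_rod [([351.5, 188.6], 0.42)]
scene jig [([239.4, 324.3], 0.86)]
scene rod_rack [([337.7, 216.1], 0.72)
[... 783 characters left out ...]
29764375549345, 'hand_eye': array([[   0. ,   -0.9,   -0.3,   80.6],
       [   1. ,    0. ,   -0. ,   -0.3],
       [   0. ,   -0.3,    0.9, -179.3],
       [   0. ,    0. ,    0. ,    1. ]])}
wrist knob_grip [([135.5, 84.0], 0.69)]
wrist knob_nose [([127.1, 106.6], 0.6)]
wrist index_mark [([106.5, 88.7], 0.68), ([72.2, 176.6], 0.38)]
wrist upper_bushing [([335.7, 274.4], 0.49), ([75.6, 176.8], 0.41)]
wrist lower_bushing []
wrist rod_handle [([41.0, 366.3], 0.66), ([30.7, 326.6], 0.63), ([124.7, 372.5], 0.56)]
wrist guide_rod_tip [([262.5, 297.9], 0.96), ([94.5, 259.5], 0.93), ([125.0, 367.6], 0.68)]
wrist short_rod [([175.3, 23.3], 0.31)]
wrist jig [([174.5, 24.5], 0.56)]
wrist rod_rack []
```

View pics/scene0.png

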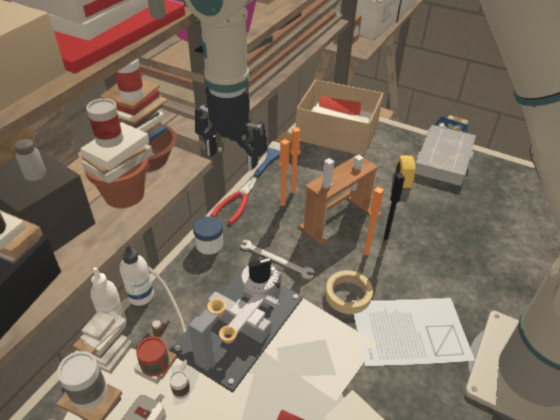

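View pics/side0.png

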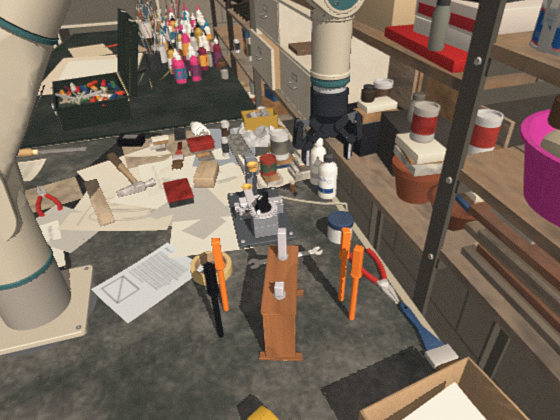

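View pics/wrist0.png

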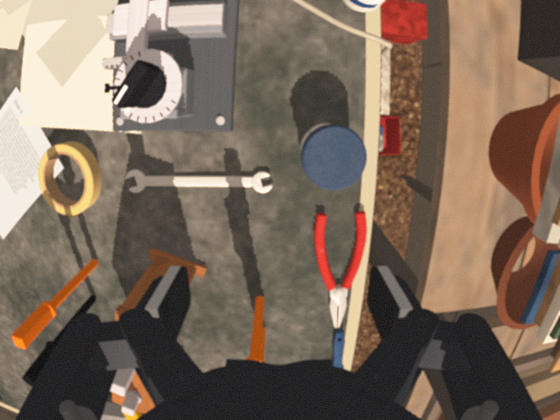

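Scene view: the rack is at about (340,200), with two grey handles in it: the tall one at (328,172) and the stubby one at (358,162). The jig is at (240,320), its knob at (260,270). Other upright rods are orange, at (285,170), (295,155) and (375,220), or black, at (397,195). In the side view the tall grey handle is at (282,243) and the short one at (280,290). The steel tall handle in the rack fits the guide rod, and I'll confirm it in one enlarged crop.

```bash
python3 - <<'E'
from h import *
np.set_printoptions(precision=1,suppress=True)
a=cv2.imread('pics/scene0.png');b=cv2.imread('pics/side0.png');w=cv2.imread('pics/wrist0.png')
f=lambda i,x,y,ww,hh:cv2.resize(i[y:y+hh,x:x+ww],(400,300),interpolation=cv2.INTER_CUBIC)
cv2.imwrite('pics/crop1.png',np.vstack([np.hstack([f(a,180,240,140,105),f(a,295,140,120,90)]),np.hstack([f(b,220,145,100,75),f(b,230,220,120,90)])]))
st=read_state()
print('knob',tri([ray('scene',(254.8,266.3)),ray('side',(259.7,198))]))
print('nose',tri([ray('scene',(277.3,269.9)),ray('side',(257.1,213))]))
print('mark',tri([ray('scene',(279.8,282.5)),ray('side',(244.2,211.2))]))
print('mark w',atz('wrist',(106.5,88.7),80,st),'grip w',atz('wrist',(135.5,84),105,st),'nose w',atz('wrist',(127.1,106.6),83,st))
print('grip s',atz('scene',(254.8,266.3),105),atz('side',(259.7,198),105))
print('mark s',atz('scene',(279.8,282.5),80),atz('side',(244.2,211.2),80))
for p in [(217,306),(228,334)]: print('bush',atz('scene',p,133),atz('scene',p,66))
print('bush side',atz('side',(244.5,184.7),133),atz('side',(244.5,184.7),66))
print('longtop',tri([ray('scene',(328,161)),ray('side',(282,231))]))
print('shorttop',tri([ray('scene',(359,157)),ray('side',(280,284))]))
print('rack',atz('side',(281.6,321.7),0),atz('scene',(337.7,216),0))
for n,c in [('rod_handle','scene'),('rod_handle','side'),('upper_bushing','side'),('spanner_13','scene'),('tape_roll','scene')]:
    cams.get_image(c); print(n,c,[(np.round(x['position'],1).tolist(),round(x['confidence'],2)) for x in models.mark_of(n,c)])
E
```

```text
knob (array([525.4, 111.4, 106.9]), [4.726560562528881, 4.72656056252874])
nose (array([501.9,  78.6,  83.6]), [3.7078243242274724, 3.707824324227386])
mark (array([478.5, 102.4,  80.7]), [0.7336239227636356, 0.7336239227638713])
mark w [483.  105.2  80. ] grip w [526.9 103.9 105. ] nose w [506.9  85.1  83. ]
grip s [531.5 109.1 105. ] [521.1 111.3 105. ]
mark s [479.5 101.8  80. ] [477.9 103.1  80. ]
bush [528.9 239.3 133. ] [560.2 201.1  66. ]
bush [481.3 277.  133. ] [508.2 242.2  66. ]
bush side [490.9 140.1 133. ] [508.4 247.3  66. ]
longtop (array([ 505.7, -148.4,  199.3]), [0.16485375433355123, 0.16485375433348687])
shorttop (array([ 471.7, -242.9,  161.6]), [2.0120089707498274, 2.0120089707498123])
rack [ 486.6 -191.9   -0. ] [ 487.6 -204.2    0. ]
rod_handle scene [([373.3, 198.9], 0.95), ([399.1, 186.3], 0.89), ([328.3, 166.9], 0.77), ([295.6, 140.1], 0.76), ([275.3, 269.5], 0.47)]
rod_handle side [([208.7, 276.2], 0.97), ([345.1, 237.1], 0.81), ([217.9, 251.1], 0.61), ([357.0, 260.9], 0.61), ([285.0, 239.4], 0.57)]
upper_bushing side [([251.7, 165.9], 0.62)]
spanner_13 scene [([275.7, 258.9], 0.63), ([279.4, 284.1], 0.24)]
tape_roll scene [([347.0, 291.6], 0.58), ([230.1, 334.1], 0.16)]
```

View pics/crop1.png

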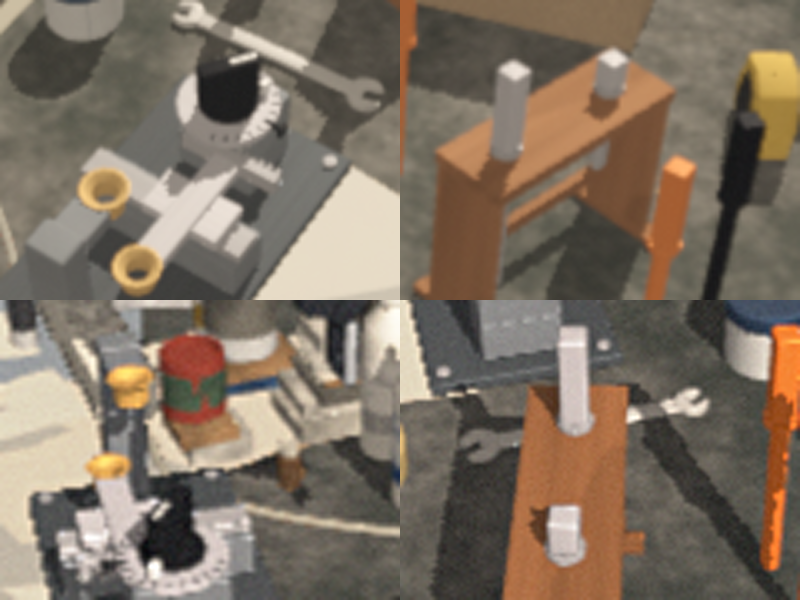

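The crop confirms the guide rod. In the scene crop the steel tall handle is the rack's jig-side rod, with its shaft visible down through the open front. The stubby handle is the short rod, and the orange and black ones stand outside the rack. The higher bushing is at scene (217,306), side (251,166), and the lower one is offset toward the robot. I'm moving above the knob.

Units first: shifts go in shares of 300 mm and turns go in shares of pi rad. So -31 mm / 300 = -0.1033, 26 mm / 300 = 0.0867, 0.15 rad / 3.1416 = 0.0477.

Call:
shift_gripper(plan=[0.0867,-0.1033,-0.0233,0,0,0,85,0.0867,-0.1033,-0.0233,0,0,0,85,0.0867,-0.1033,-0.0233,0,0,0,85,0.0867,-0.1033,-0.0233,0,0,0,85,0,0,0,0,0,0.0477,85,0,0,0,0,0,0.0477,85,0,0,0,0,0,0.0477,85,0,0,0,0,0,0.0477,85,0,0,0,0,0,0.0477,85,0,0,0,0,0,0,85])

```text
clock: 3.15
eef_pos: [526.0, 104.1, 221.4]
tool_rot: [3.141, 0.0, 0.821]
force: [-0.2, 0.3, -0.2]
width: 84.9
gripper_force: 0.0
```

```bash
cat > w.py <<'E'
from h import *
import sys
np.set_printoptions(precision=1,suppress=True)
Z=dict(knob_grip=105,knob_nose=83,index_mark=80,upper_bushing=133,lower_bushing=66,rod_handle=175)
st=read_state(); im,d=cams.get_image('wrist'); cv2.imwrite(sys.argv[1],im)
print(np.array(st['eef_pos']),np.round(st['tool_rot'],3))
for n in sys.argv[2:]:
    print(n,[(np.round(x['position'],1).tolist(),round(x['confidence'],2),atz('wrist',x['position'],Z[n],st)) for x in models.mark_of(n,'wrist')[:3]])
E
python3 w.py pics/w1.png knob_grip knob_nose index_mark upper_bushing lower_bushing
```

```text
[526.  104.1 221.4] [3.1 0.  0.8]
knob_grip [([280.1, 190.3], 0.79, array([526.6, 103.2, 105. ]))]
knob_nose [([350.0, 215.8], 0.61, array([557.8,  28.2,  83. ]))]
index_mark [([247.8, 210.6], 0.81, array([482.4, 105. ,  80. ]))]
upper_bushing [([173.8, 81.6], 0.67, array([531.6, 238.6, 133. ]))]
lower_bushing [([176.4, 96.6], 0.55, array([510.2, 243.8,  66. ])), ([278.8, 191.6], 0.26, array([517.5,  95.1,  66. ]))]
```

View pics/w1.png

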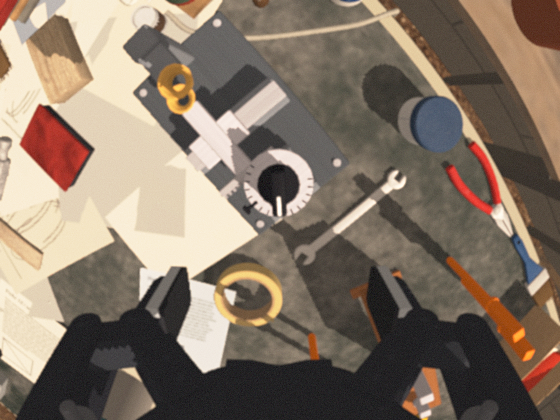

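The knob is centred between the fingers at (279,190), with its white line at (280,205), nearly along tool x. The T mark is at (248,210). The jig yaw from two pairs of points is about -0.04 rad. I'll descend and grip next.

In the tool's units: 44 mm / 300 = 0.1467, 42 mm / 300 = 0.14.

Call:
shift_gripper(plan=[0,0.0033,0.1467,0,0,0,60,0,0,0.1467,0,0,0,50,0,0,0.14,0,0,0,40,0,0,0,0,0,0,12,0,0,0,0,0,0,10,0,0,0,0,0,0,10,0,0,0,0,0,0,10,0,0,0,0,0,0,10,0,0,0,0,0,0,10])

```text
clock: 4.35
eef_pos: [527.4, 103.6, 92.4]
tool_rot: [3.141, -0.002, 0.821]
force: [-0.7, 0.4, 0.1]
width: 10.4
gripper_force: 0.0
```

```bash
python3 -c "
from h import *
s=read_state();print(s['tool_rot'],s['torque'],s['force'],s['qpos'])"
```

```text
[ 3.14059378e+00 -1.77212627e-03  8.20944589e-01] [-0.0386537   0.00219995  0.00272085] [-0.69421806  0.37959266  0.11950744] [-0.36587129  0.61596402  0.18059985  1.93447117 -0.1838733   0.60475905
 -0.81617962]
```

```bash
python3 - <<'E'
from h import *
im=[]
for c in ['wrist','scene','side']:
    i,_=cams.get_image(c); im.append(i)
st=read_state(); print(st['width'],st['gripper_force'])
a=cv2.resize(im[0][130:340,140:420],(400,300)); b=cv2.resize(im[1][220:310,200:320],(400,300)); c=cv2.resize(im[2][150:240,210:330],(400,300))
cv2.imwrite('pics/c2.png',np.vstack([np.hstack([a,b]),np.hstack([c,c*0])]))
E
```

```text
10.036813397293562 0.0
```

View pics/c2.png

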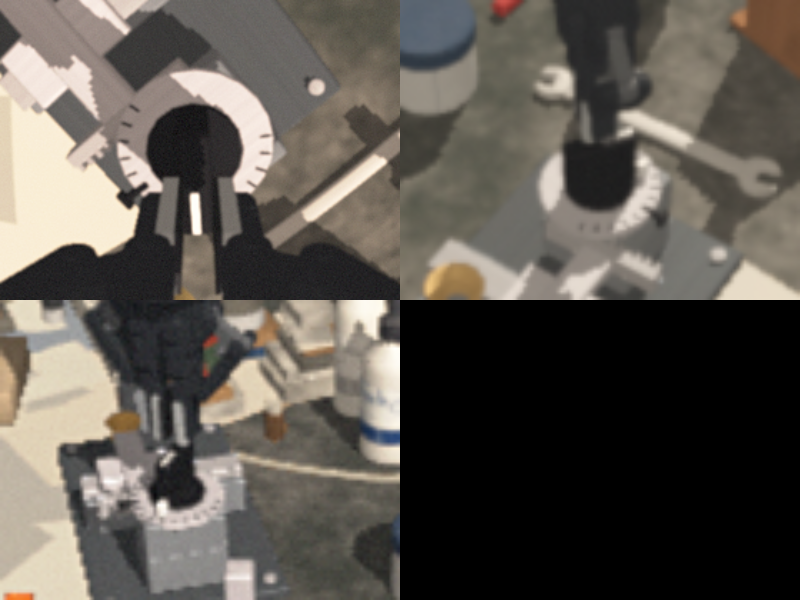

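```bash
python3 - <<'E'
from h import *
np.set_printoptions(precision=1,suppress=True)
st=read_state(); M=T(st); print(st['eef_pos'],st['qpos'])
P={'wrist':lambda p:(p-[140,130])*400/280,'scene':lambda p:(p-[200,220])*400/120+[400,0],'side':lambda p:(p-[210,150])*400/120+[0,300]}
for n,q in dict(tcp=(0,0,0),grip=(0,0,-18.7),back50=(0,0,-50)).items():
    w=(M@np.r_[q,1])[:3]; print(n,w,{c:P[c](proj(c,w,st)) for c in P})
for n,w in dict(bartop=(527,103,118),nose=(507,82,83)).items(): print(n,{c:P[c](proj(c,w,st)) for c in P})
print({c:(ray(c,(280,210))[0]) for c in ['scene','side']})
E
```

```text
[526.9 103.5  91.7] [-0.4  0.6  0.2  1.9 -0.2  0.6 -0.8]
tcp [526.9 103.5  91.7] {'wrist': array([199.2, 158. ]), 'scene': array([594.6, 165.7]), 'side': array([176.7, 478.9])}
grip [526.9 103.5 110.4] {'wrist': array([199.3, 177.8]), 'scene': array([594.3, 144.9]), 'side': array([175.4, 458.2])}
back50 [526.9 103.4 141.7] {'wrist': array([199.7, 220.6]), 'scene': array([593.8, 108.8]), 'side': array([173. , 422.4])}
bartop {'wrist': array([200.5, 187.6]), 'scene': array([594.4, 135.7]), 'side': array([175.1, 449.9])}
nose {'wrist': array([199.2, 207.6]), 'scene': array([642. , 164.1]), 'side': array([158.3, 509.2])}
{'scene': array([184.3, 660.6, 871.5]), 'side': array([ 348.1, -736.1,  680.5])}
```

```bash
python3 - <<'E'
from h import *
np.set_printoptions(precision=0,suppress=True,linewidth=200)
st=read_state()
for c in ['scene','side']:
    im,d=cams.get_image(c); cal=cams.calibration(c); Rm=cv2.Rodrigues(np.array(cal['rvec'],float))[0]; t=np.array(cal['tvec']).ravel()
    v,u=np.mgrid[0:420,0:560]; p=np.stack([(u-cal['cx'])/cal['fx']*d,(v-cal['cy'])/cal['fy']*d,d],-1); W=(p-t)@Rm
    uu=round(float(proj(c,st['eef_pos'])[0])); print(c,uu)
    for y in (range(240,290,2) if c=='scene' else range(170,220,2)):
        print(y,[ (W[y,x].round().astype(int).tolist(),int(im[y,x].mean())) for x in (uu-6,uu-3,uu,uu+3,uu+6)])
E
```

```text
scene 258
240 [([525, 127, 200], 48), ([519, 126, 202], 41), ([516, 121, 198], 42), ([512, 117, 197], 43), ([491, 141, 230], 76)]
242 [([538, 106, 168], 85), ([518, 127, 198], 43), ([515, 122, 194], 42), ([512, 118, 192], 53), ([492, 140, 224], 72)]
244 [([537, 108, 164], 96), ([519, 126, 191], 40), ([521, 113, 178], 49), ([498, 140, 215], 70), ([489, 145, 225], 59)]
246 [([538, 106, 157], 103), ([519, 127, 186], 41), ([517, 120, 182], 42), ([492, 151, 224], 40), ([486, 150, 226], 47)]
248 [([537, 109, 154], 103), ([520, 126, 179], 42), ([505, 140, 201], 40), ([490, 153, 222], 43), ([485, 153, 225], 46)]
250 [([539, 105, 144], 84), ([520, 125, 173], 65), ([505, 139, 195], 39), ([492, 151, 214], 40), ([484, 154, 221], 44)]
252 [([539, 106, 139], 76), ([523, 120, 162], 110), ([507, 136, 186], 39), ([492, 151, 209], 40), ([489, 146, 206], 40)]
254 [([604, 5, -1], 71), ([523, 121, 157], 116), ([507, 137, 181], 41), ([499, 139, 188], 41), ([499, 129, 179], 54)]
256 [([601, 9, -2], 72), ([524, 119, 149], 120), ([514, 124, 160], 45), ([512, 118, 154], 43), ([508, 113, 152], 54)]
258 [([598,
[... 4093 characters left out ...]
1, 99, 84], 31)]
208 [([508, 90, 92], 24), ([515, 85, 93], 35), ([524, 95, 85], 33), ([532, 94, 84], 30), ([539, 90, 85], 26)]
210 [([508, 91, 85], 140), ([515, 86, 87], 111), ([523, 89, 83], 32), ([348, -736, 681], 30), ([537, 87, 81], 70)]
212 [([506, 84, 84], 225), ([514, 87, 80], 161), ([522, 85, 80], 63), ([529, 83, 80], 114), ([537, 87, 75], 206)]
214 [([506, 84, 78], 199), ([513, 83, 77], 208), ([521, 82, 76], 203), ([527, 77, 78], 206), ([535, 78, 75], 181)]
216 [([504, 75, 79], 202), ([511, 73, 79], 202), ([518, 72, 77], 202), ([525, 71, 76], 203), ([533, 70, 75], 215)]
218 [([503, 74, 74], 175), ([510, 72, 73], 199), ([517, 68, 74], 205), ([525, 69, 72], 155), ([533, 73, 67], 136)]
```

```bash
python3 - <<'E'
from h import *
np.set_printoptions(precision=0,suppress=True,linewidth=200)
for c in ['scene','side']:
    print(c,[[proj(c,(x,0,z)) for x in (607,691)] for z in (193,206,220,235,250)])
a=cv2.imread('pics/scene0.png')[90:180,180:300]; b=cv2.imread('pics/side0.png')[80:170,280:400]
st=read_state(); im,d=cams.get_image('side'); e=im[130:220,200:320]
im,d=cams.get_image('scene'); f=im[190:280,200:320]
cv2.imwrite('pics/c3.png',np.vstack([np.hstack([cv2.resize(x,(400,300)) for x in (a,b)]),np.hstack([cv2.resize(x,(400,300)) for x in (f,e)])]))
E
```

```text
scene [[array([250., 187.]), array([215., 174.])], [array([250., 182.]), array([215., 169.])], [array([250., 177.]), array([214., 163.])], [array([250., 171.]), array([214., 157.])], [array([249., 165.]), array([213., 151.])]]
side [[array([307., 185.]), array([343., 178.])], [array([307., 180.]), array([343., 173.])], [array([307., 174.]), array([343., 168.])], [array([307., 168.]), array([344., 162.])], [array([307., 162.]), array([344., 156.])]]
```

View pics/c3.png

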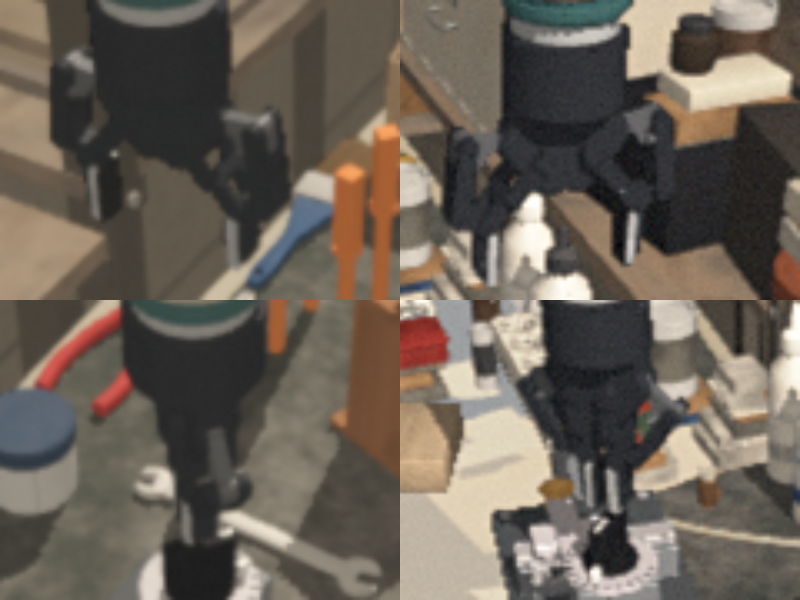

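Both fixed cameras show the finger ends at z≈136, about 43 mm above the reported TCP. The wrist camera and eef_pos agree with each other, and the bar top reads the expected 118. So the pads closed above the bar, and the real fingers end about 43 mm short of the stated TCP. I'll treat the grip point as about 60 mm behind the reported TCP and go 43 mm lower.

In the tool's units: 15 mm / 300 = 0.05, 14 mm / 300 = 0.0467.

Call:
shift_gripper(plan=[0,0,0,0,0,0,45,0,0,0,0,0,0,45,0,0,0,0,0,0,45,0,0,0.05,0,0,0,45,0,0,0.0467,0,0,0,45,0,0,0.0467,0,0,0,45,0,0,0,0,0,0,8,0,0,0,0,0,0,8,0,0,0,0,0,0,8,0,0,0,0,0,0,8,0,0,0,0,0,0,8])

```text
clock: 5.8
eef_pos: [526.0, 104.4, 48.6]
tool_rot: [-3.14, 0.0, 0.822]
force: [-4.0, 3.4, 0.6]
width: 13.2
gripper_force: 59.0
```

```bash
python3 -c "
from h import *
s=read_state();print(s['tool_rot'],s['torque'],s['force'])"
```

```text
[-3.14006439e+00  3.08313041e-06  8.21537693e-01] [ 0.70112672  0.62922708 -0.0300203 ] [-4.0202313   3.42736388  0.5881996 ]
```

Gripped, 13 mm at 59 N. Turning clockwise by 0.86 rad to bring the bar onto the jig's x axis.

In the tool's units: 0.143 rad / 3.1416 = 0.0455.

Call:
shift_gripper(plan=[0,0,0,0,0,0.0455,8,0,0,0,0,0,0.0455,8,0,0,0,0,0,0.0455,8,0,0,0,0,0,0.0455,8,0,0,0,0,0,0.0455,8,0,0,0,0,0,0.0455,8,0,0,0,0,0,0,8,0,0,0,0,0,0,8])

```text
clock: 6.6
eef_pos: [526.2, 103.7, 48.6]
tool_rot: [-3.141, 0.001, -0.034]
force: [-3.6, 3.3, 3.3]
width: 13.2
gripper_force: 59.5
```

```bash
python3 w.py pics/w2.png knob_nose index_mark upper_bushing lower_bushing; python3 -c "
from h import *
s=read_state();print(s['tool_rot'],s['torque'],s['force'])"
```

```text
[526.2 103.7  48.6] [-3.1  0.  -0. ]
knob_nose []
index_mark [([279.0, 293.9], 0.37, array([508.2, 104.4,  80. ]))]
upper_bushing [([3.9, 296.0], 0.72, array([534., 237., 133.])), ([184.3, 212.1], 0.39, array([574.2, 132.4, 133. ]))]
lower_bushing [([69.2, 247.0], 0.87, array([530.3, 238.9,  66. ]))]
[-3.14067535e+00  9.56951660e-04 -3.49658684e-02] [0.47655706 0.89676541 0.03822759] [-4.05972223  3.11200565  4.89410824]
```

In the tool's units: -45 mm / 300 = -0.15, -40 mm / 300 = -0.1333.

Call:
shift_gripper(plan=[0,0,0,0,0,0,50,0,0,0,0,0,0,60,0,0,0,0,0,0,60,0,0,0,0,0,0,60,0,0,-0.1333,0,0,0,60,0,0,-0.15,0,0,0,85,0,0,-0.15,0,0,0,85,0,0,-0.15,0,0,0,85,0,0,0,0,0,0,85])

```text
clock: 7.75
eef_pos: [531.3, 103.1, 229.2]
tool_rot: [-3.139, -0.012, -0.038]
force: [1.1, -0.0, 0.1]
width: 84.9
gripper_force: 0.0
```

```bash
python3 w.py pics/w3.png knob_grip knob_nose index_mark upper_bushing lower_bushing; python3 - <<'E'
import cv2
cv2.imwrite('pics/c4.png',cv2.resize(cv2.imread('pics/w3.png')[40:350,60:473],(800,600),interpolation=cv2.INTER_CUBIC))
E
```

```text
[531.3 103.1 229.2] [-3.1 -0.  -0. ]
knob_grip [([279.5, 195.0], 0.96, array([525.2, 102.9, 105. ]))]
knob_nose [([280.5, 213.1], 0.71, array([499.2, 102.7,  83. ]))]
index_mark [([279.2, 228.7], 0.63, array([480.4, 104.8,  80. ]))]
upper_bushing [([138.5, 203.2], 0.74, array([530.5, 236.4, 133. ]))]
lower_bushing [([332.3, 35.2], 0.61, array([686.3,  41.8,  66. ]))]
```

View pics/c4.png

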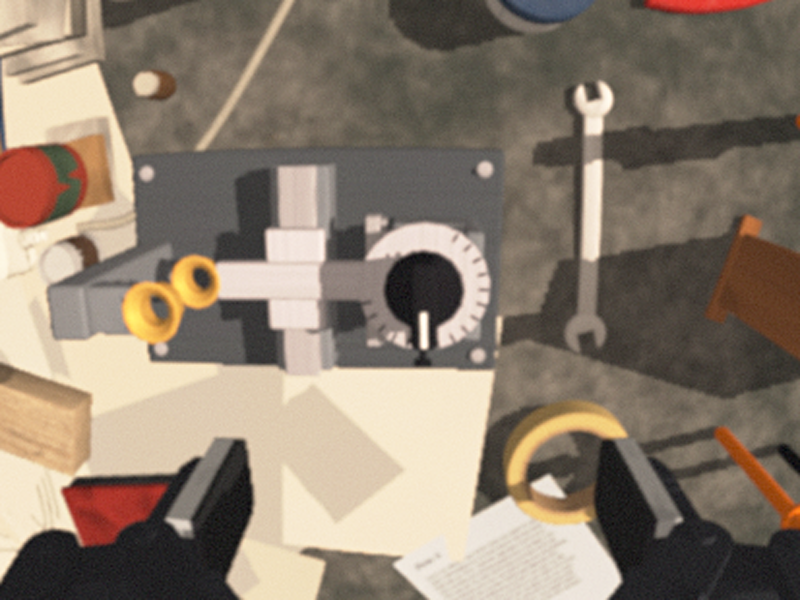

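The knob's white line (crop 423,330) points straight at the T mark (423,358). The bushings are at crop (152,312), upper, and (194,282), lower. I'll measure the alignment once settled.

Call:
shift_gripper(plan=[0,0,0,0,0,0,85,0,0,0,0,0,0,85], lines="1,3")

```text
clock: 8.25
eef_pos: [526.3, 103.2, 222.5]
tool_rot: [3.141, 0.001, -0.037]
```

```bash
python3 - <<'E'
from h import *
np.set_printoptions(precision=1,suppress=True)
st=read_state(); im,d=cams.get_image('wrist'); print(st['eef_pos'],np.round(st['tool_rot'],4))
hsv=cv2.cvtColor(im,cv2.COLOR_BGR2HSV)
# brass
m=cv2.inRange(hsv[150:240,100:180],(15,150,90),(35,255,255)); n,l,s,c=cv2.connectedComponentsWithStats(m)
for i in range(1,n):
    if s[i,4]>40: print('brass',s[i],c[i]+[100,150])
# white line on bar top: bright pixels inside black skirt
x0,y0=279,190; g=im.min(2).astype(float)
sub=g[190:226,268:292]; print(sub[::2,::2].astype(int))
m=(sub>140); 
u=proj('wrist',(525.5,103.2,118),st); print('bar centre px',u)
for nme in ['knob_grip','knob_nose','index_mark','upper_bushing','lower_bushing']:
    print(nme,[(np.round(r['position'],1),round(r['confidence'],2)) for r in models.mark_of(nme,'wrist')[:2]])
E
```

```text
[526.3 103.2 222.5] [ 3.1  0.  -0. ]
brass [  19   17   50   47 1071] [143.  189.8]
[[ 15  12  32  34  39  36  38  39  43  41  38  41]
 [ 23  26  23  40  33  35  42  43  36  36  36  35]
 [ 25  21  34  36  37  40  31  35  39  43  37  40]
 [ 25  16  31  35 104 162  96  30  37  38  33  43]
 [ 25  24  23  45 172 248 150  34  34  47  41  31]
 [ 22  23  23  41 173 249 146  31  43  40  47  81]
 [ 62  30  26  41 175 248 146  32  26  58 122 190]
 [116  78  25  38 172 248 150  31  53 164 208 214]
 [137 110  27  34 175 247 147  32  60 203 216 214]
 [153 107  34  44 172 248 147  32  65 203 217 205]
 [151  89  26  42 174 247 148  31  64 198 217 211]
 [143  67  35  40 170 250 152  33  52 171 216 211]
 [146 138  74  33 165 249 155  36  70 147 189 151]
 [101 113  87  70  83 140  89  72  88 100 107  98]
 [ 99  97  96  93  57  41  86  93  97  95  94  92]
 [ 91  91  87  83  47  44  77  91  95  90  95  90]
 [ 91  93  82  36  32  37  35  79  90  94  92  89]
 [ 86  93  83  38  42  43  44  69  91  95  89  89]]
bar centre px [278.7 193.7]
knob_grip [(array([279.1, 187.5]), 0.65), (array([156.4, 181.5]), 0.56)]
knob_nose [(array([279.3, 210. ]), 0.61)]
index_mark [(array([277.2, 225.2]), 0.78), (array([218.6, 168.2]), 0.16)]
upper_bushing [(array([130.5, 198.2]), 0.76)]
lower_bushing [(array([281.7, 226.1]), 0.58), (array([155.7, 182.4]), 0.56)]
```

```bash
python3 - <<'E'
from h import *
np.set_printoptions(precision=1,suppress=True)
st=read_state()
up=atz('wrist',(130.5,198.2),133,st);lo=atz('wrist',(155.7,182.4),66,st);k=atz('wrist',(278,200),118,st); k2=atz('wrist',(278,213),118,st);mk=atz('wrist',(277.5,225),80,st)
print(up,lo,k,k2,mk,'line',np.arctan2((k-k2)[1],(k-k2)[0]))
for z in range(0,1): pass
ro=np.array([505.7,-148.4,192]); print('tool offset to rod:',ro[:2]-st['eef_pos'][:2])
for c,ps in dict(scene=[(215.5,307.8),(228,334)],side=[(251.7,165.9),(244.5,184.7)]).items(): print(c,atz(c,ps[0],133))
print('up3',tri([ray('scene',(215.5,307.8)),ray('side',(251.7,165.9)),ray('wrist',(130.5,198.2),st)]))
im,_=cams.get_image('scene');print([(np.round(r['position'],1),round(r['confidence'],2)) for n in('upper_bushing','lower_bushing') for r in models.mark_of(n,'scene')])
E
```

```text
[531.8 240.9 133. ] [530.1 240.5  66. ] [519.9 104.2 118. ] [507.3 104.7 118. ] [480.6 106.2  80. ] line -0.037433988148023095
tool offset to rod: [ -21.  -251.7]
scene [529.  243.7 133. ]
side [529.2 227.  133. ]
up3 (array([531.2, 241.5, 127.1]), [1.0033612015854045, 2.0876249206641124, 2.3064869269588373])
[(array([216.7, 305.8]), 0.64), (array([220.6, 328. ]), 0.94)]
```

The bushings now line up: upper (531.5,240.8), lower (530.1,240.5). Both the line and the jig yaw read -0.037, so the knob error is about 0.02 rad at most. Next I'll move over the guide rod.

In the tool's units: 42 mm / 300 = 0.14, -2 mm / 300 = -0.0067, 0.15 rad / 3.1416 = 0.0477.

Call:
shift_gripper(plan=[-0.0067,0.14,0,0,0,0,85,-0.0067,0.14,0,0,0,0,85,-0.0067,0.14,0,0,0,0,85,-0.0067,0.14,0,0,0,0,85,-0.0067,0.14,0,0,0,0,85,-0.0067,0.14,0,0,0,0,85,0,0,0,0,0,0.0477,85,0,0,0,0,0,0.0477,85,0,0,0,0,0,0,85,0,0,0,0,0,0,85,0,0,0,0,0,0,85])

```text
clock: 9.8
eef_pos: [505.5, -147.5, 223.3]
tool_rot: [-3.141, 0.0, -0.334]
force: [0.4, -0.2, 0.1]
width: 84.9
gripper_force: 0.0
```

```bash
python3 w.py pics/w5.png rod_handle; python3 - <<'E'
import cv2
cv2.imwrite('pics/c5.png',cv2.resize(cv2.imread('pics/w5.png')[90:330,120:440],(800,600),interpolation=cv2.INTER_CUBIC))
E
```

```text
[ 505.5 -147.5  223.3] [-3.1  0.  -0.3]
rod_handle [([255.9, 53.7], 0.86, array([ 619.5, -170.6,  175. ])), ([325.9, 26.3], 0.72, array([ 623.3, -222.8,  175. ])), ([298.2, 333.7], 0.7, array([ 391.3, -126.6,  175. ]))]
```

View pics/c5.png

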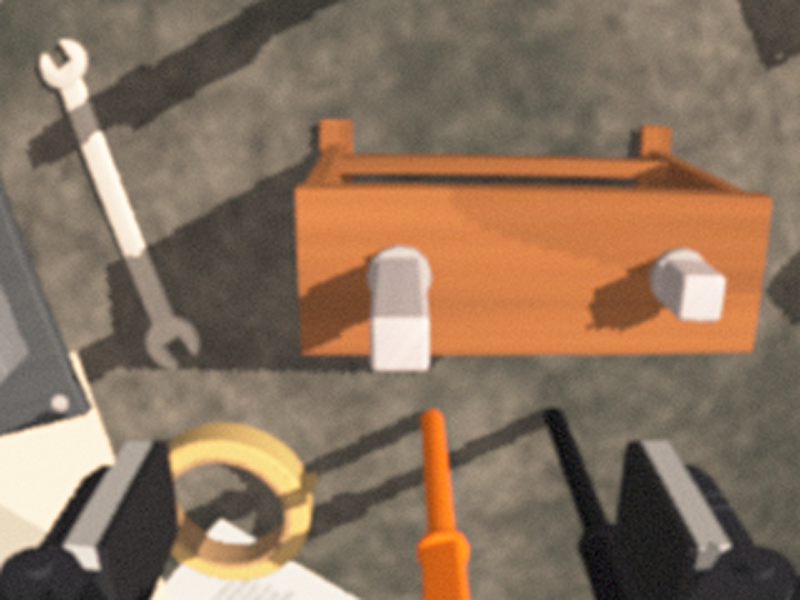

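The guide rod's tall steel handle has its top face at crop (401,344) and its faces square to the image axes, so to the tool. The short rod's top is at (702,295). The orange and black ones stand in front of the rack.

```bash
python3 - <<'E'
from h import *
np.set_printoptions(precision=1,suppress=True)
st=read_state(); M=T(st)
for n,p,z in [('top',(401,344),202),('collar',(400,274),140),('c1',(373,318),202),('c2',(428,318),202),('c3',(430,370),202),('c4',(372,370),202)]:
    w=atz('wrist',(120+p[0]*.4,90+p[1]*.4),z,st); print(n,w,'tool',np.linalg.inv(M)@np.r_[w,1])
o=[ray('wrist',(280.4,227.6),st),ray('side',(282,231)),ray('scene',(328,161))]; print(tri(o))
E
```

```text
top [ 504.5 -148.5  202. ] tool [-0.6  1.1 21.4  1. ]
collar [ 505.2 -148.8  140. ] tool [ 0.1  1.2 83.4  1. ]
c1 [ 513.9 -144.   202. ] tool [ 6.7 -6.3 21.4  1. ]
c2 [ 509.2 -157.6  202. ] tool [ 6.7  8.2 21.4  1. ]
c3 [ 494.8 -153.4  202. ] tool [-8.2  8.9 21.4  1. ]
c4 [ 500.  -138.7  202. ] tool [-8.1 -6.7 21.4  1. ]
(array([ 505. , -148.3,  199.8]), [1.2112832518453298, 0.8728150395286608, 0.5476198517464256])
```

Units first: shifts go in shares of 300 mm and turns go in shares of pi rad. So 36 mm / 300 = 0.12, 1 mm / 300 = 0.0033, 0.01 rad / 3.1416 = 0.0032.

Call:
shift_gripper(plan=[0,0.0033,0.12,0,0,0.0032,60,0,0,0.12,0,0,0,50,0,0,0.12,0,0,0,45,0,0,0,0,0,0,45,0,0,0,0,0,0,10,0,0,0,0,0,0,10,0,0,0,0,0,0,10,0,0,0,0,0,0,10,0,0,0,0,0,0,10])

```text
clock: 10.8
eef_pos: [506.6, -149.6, 117.1]
tool_rot: [-3.141, -0.004, -0.347]
force: [-0.2, 0.2, 8.1]
width: 15.1
gripper_force: 59.2
```

```bash
python3 - <<'E'
from h import *
np.set_printoptions(precision=0,suppress=True,linewidth=200)
st=read_state(); c='scene'
im,d=cams.get_image(c); cal=cams.calibration(c); Rm=cv2.Rodrigues(np.array(cal['rvec'],float))[0]; t=np.array(cal['tvec']).ravel()
v,u=np.mgrid[0:420,0:560]; p=np.stack([(u-cal['cx'])/cal['fx']*d,(v-cal['cy'])/cal['fy']*d,d],-1); W=(p-t)@Rm
b=proj(c,(505,-148,160)); uu=int(b[0])
for y in range(150,200,3): print(y,[(W[y,x].round().astype(int).tolist(),int(im[y,x].mean())) for x in (uu-6,uu-3,uu,uu+3,uu+6)])
E
```

```text
150 [([515, -122, 242], 37), ([506, -116, 248], 41), ([503, -124, 245], 41), ([497, -125, 246], 41), ([492, -131, 244], 40)]
153 [([519, -133, 225], 42), ([508, -123, 236], 41), ([502, -125, 237], 41), ([496, -124, 240], 41), ([491, -130, 238], 42)]
156 [([517, -130, 220], 41), ([510, -129, 223], 42), ([504, -131, 225], 42), ([496, -126, 231], 40), ([490, -129, 231], 48)]
159 [([517, -132, 211], 41), ([515, -143, 205], 59), ([502, -126, 221], 40), ([495, -125, 224], 47), ([501, -160, 199], 82)]
162 [([507, -108, 223], 40), ([509, -130, 208], 42), ([501, -126, 213], 41), ([497, -134, 210], 76), ([495, -145, 203], 134)]
165 [([506, -107, 216], 40), ([507, -127, 203], 41), ([500, -126, 206], 42), ([497, -135, 201], 95), ([495, -146, 194], 128)]
168 [([506, -110, 207], 41), ([505, -124, 198], 41), ([498, -123, 201], 61), ([498, -139, 190], 105), ([495, -150, 184], 129)]
171 [([514, -129, 182], 41), ([505, -126, 188], 42), ([501, -132, 186], 119), ([498, -
[... 490 characters left out ...]
-141, 146], 129), ([494, -139, 150], 132), ([496, -161, 134], 147)]
186 [([513, -135, 137], 141), ([507, -138, 137], 111), ([499, -136, 142], 124), ([495, -142, 139], 121), ([491, -150, 135], 135)]
189 [([509, -129, 134], 93), ([503, -130, 136], 81), ([497, -133, 136], 79), ([493, -140, 133], 81), ([486, -139, 137], 138)]
192 [([505, -121, 133], 78), ([498, -120, 137], 78), ([493, -125, 135], 79), ([487, -127, 137], 85), ([482, -132, 135], 139)]
195 [([502, -113, 132], 79), ([494, -110, 138], 82), ([489, -116, 136], 83), ([484, -120, 135], 109), ([479, -124, 134], 85)]
198 [([500, -110, 127], 81), ([491, -107, 133], 79), ([485, -106, 137], 77), ([483, -120, 127], 82), ([529, -260, -3], 103)]
```

Gripped at 15 mm, 59 N. Lifting straight up 155 mm.

In the tool's units: -35 mm / 300 = -0.1167, -30 mm / 300 = -0.1.

Call:
shift_gripper(plan=[0,0,-0.0667,0,0,0,10,0,0,-0.1,0,0,0,10,0,0,-0.1167,0,0,0,10,0,0,-0.1167,0,0,0,10,0,0,-0.1167,0,0,0,10,0,0,0,0,0,0,10,0,0,0,0,0,0,10])

```text
clock: 11.55
eef_pos: [505.1, -148.7, 271.0]
tool_rot: [-3.141, -0.001, -0.347]
force: [-0.3, -0.0, -1.5]
width: 14.9
gripper_force: 59.2
```

```bash
python3 - <<'E'
from h import *
np.set_printoptions(precision=1,suppress=True)
st=read_state(); print(st['eef_pos'],st['tool_rot'],st['force'])
r={}
for c in ['scene','side']:
    im,_=cams.get_image(c); cv2.imwrite(f'pics/{c}6.png',im)
    r[c]={n:[(np.round(x['position'],1),round(x['confidence'],2)) for x in models.mark_of(n,c)] for n in ('guide_rod_tip','rod_handle')}
    print(c,r[c],'pred tip',proj(c,st['eef_pos']-[0,0,107]))
E
```

```text
[ 505.1 -148.7  271. ] [-3.1 -0.  -0.3] [-0.3 -0.  -1.5]
scene {'guide_rod_tip': [(array([367.1, 252.9]), 0.87), (array([329.2, 174.8]), 0.81), (array([283.5, 202.7]), 0.79), (array([292.2, 190.7]), 0.75), (array([383.3, 236.8]), 0.61)], 'rod_handle': [(array([397.6, 183.9]), 0.95), (array([376.1, 198. ]), 0.93), (array([333.8, 103.7]), 0.83), (array([281., 151.]), 0.76), (array([291.7, 140.5]), 0.69), (array([278.2, 284.3]), 0.39)]} pred tip [326.9 173.9]
side {'guide_rod_tip': [(array([220.5, 334.4]), 0.95), (array([225.7, 311.9]), 0.85), (array([351.2, 316.7]), 0.79), (array([275.4, 246.1]), 0.74), (array([212.6, 274.1]), 0.74), (array([339., 298.]), 0.73)], 'rod_handle': [(array([206.5, 275.1]), 0.91), (array([359.9, 260.1]), 0.84), (array([217.6, 253.4]), 0.81), (array([345. , 240.6]), 0.64)]} pred tip [282.2 245.7]
```

In the tool's units: -37 mm / 300 = -0.1233, -25 mm / 300 = -0.0833.

Call:
shift_gripper(plan=[-0.0167,-0.06,0,0,0,0,10,-0.035,-0.1233,0,0,0,0,10,-0.035,-0.1233,0,0,0,0,10,-0.035,-0.1233,0,0,0,0,10,-0.035,-0.1233,0,0,0,0,10,-0.035,-0.1233,0,0,0,0,10,-0.035,-0.1233,0,0,0,0,10,-0.035,-0.1233,0,0,0,0,10,-0.035,-0.1233,0,0,0,0,10,-0.035,-0.1233,0,0,0,0,10,-0.03,-0.0833,0,0,0,0,10,0,0,0,0,0,0,10])

```text
clock: 13.05
eef_pos: [529.7, 247.3, 268.7]
tool_rot: [-3.141, 0.002, -0.339]
force: [-1.5, 0.0, -1.7]
width: 15.3
gripper_force: 59.0
```

Call:
shift_gripper(plan=[0,0,0,0,0,0,10,0,0,0,0,0,0,10])

```text
clock: 13.25
eef_pos: [531.0, 239.8, 270.1]
tool_rot: [3.14, -0.0, -0.349]
force: [0.3, 0.2, -1.3]
width: 15.3
gripper_force: 59.1
```

```bash
python3 - <<'E'
from h import *
np.set_printoptions(precision=1,suppress=True)
print('tip before',tri([ray('scene',(329.2,174.8)),ray('side',(275.4,246.1))]))
st=read_state(); print(st['eef_pos'],st['tool_rot'],st['force'])
for c in ['scene','side','wrist']:
    im,_=cams.get_image(c); cv2.imwrite(f'pics/{c}7.png',im)
    print(c,{n:[(np.round(x['position'],1),round(x['confidence'],2)) for x in models.mark_of(n,c)] for n in ('guide_rod_tip','rod_handle','upper_bushing','lower_bushing')},'pred tip',proj(c,st['eef_pos']-[0,0,107],st),'pred up',proj(c,(531.3,240.7,133),st))
a=cv2.imread('pics/scene7.png');b=cv2.imread('pics/side7.png');w=cv2.imread('pics/wrist7.png')
f=lambda i,x,y,ww,hh:cv2.resize(i[y:y+hh,x:x+ww],(400,300),interpolation=cv2.INTER_CUBIC)
cv2.imwrite('pics/c7.png',np.vstack([np.hstack([f(a,150,240,140,105),f(b,180,90,140,105)]),np.hstack([f(w,180,130,200,150),f(a,150,150,200,150)])]))
E
```

```text
tip before (array([ 495.4, -145.9,  165.4]), [3.227398511328702, 3.2273985113285835])
[531.  239.8 270.1] [ 3.1 -0.  -0.3] [ 0.3  0.2 -1.3]
scene {'guide_rod_tip': [(array([214. , 297.6]), 0.73), (array([285.1, 205.2]), 0.62), (array([384.5, 239.3]), 0.55), (array([349.5, 289.5]), 0.38)], 'rod_handle': [(array([400.8, 185.3]), 0.88), (array([284.8, 152.3]), 0.7), (array([208.8, 227.5]), 0.64), (array([374.2, 197.7]), 0.58), (array([292.2, 139.2]), 0.56)], 'upper_bushing': [(array([216.8, 305.9]), 0.86), (array([276.7, 260.3]), 0.18)], 'lower_bushing': [(array([220.7, 328. ]), 0.62)]} pred tip [214.6 295.1] pred up [215.4 306. ]
side {'guide_rod_tip': [(array([226.3, 311.2]), 0.89), (array([221.5, 333.9]), 0.84), (array([244.9, 152. ]), 0.78), (array([337.7, 297.6]), 0.78), (array([350.1, 317.6]), 0.59)], 'rod_handle': [(array([220.4, 252. ]), 0.96), (array([244.1,  90.8]), 0.79), (array([358.3, 260.9]), 0.72), (array([243.9, 210. ]), 0.71), (array([340.6, 238.3]), 0.69), (array([207.4, 273.7]), 0.67)], 'upper_bushing': [(array([253.2, 165.5]), 0.79), (array([244.4, 211.7]), 0.52)], 'lower_bushing': [(array([253. , 182.6]), 0.73), (array([210.2, 274.3]), 0.55)]} pred tip [250.5 153.6] pred up [251.3 163.4]
wrist {'guide_rod_tip': [(array([511.7, 176.5]), 0.81), (array([501.2,  29.6]), 0.65), (array([533.5, 178.7]), 0.56)], 'rod_handle': [(array([276.2, 294.8]), 0.7)], 'upper_bushing': [(array([281.6, 180.8]), 0.67)], 'lower_bushing': [(array([278.9, 170.3]), 0.96), (array([274.8, 193.6]), 0.25)]} pred tip [278.3 192.2] pred up [277.3 184.3]
```

View pics/c7.png

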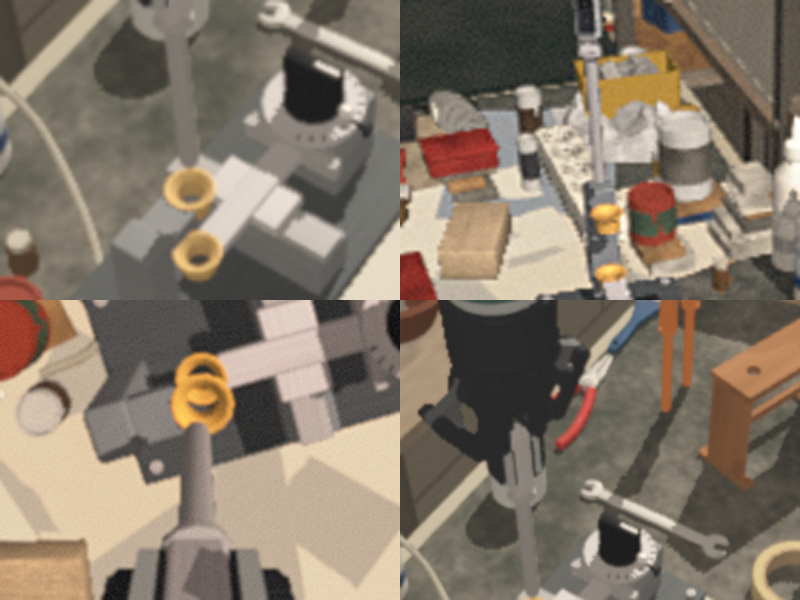

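```bash
cat > tilt.py <<'E'
from h import *
np.set_printoptions(precision=1,suppress=True)
def axis(cam,im,P0,P1,hw,st,mask):
    """fit the shaft's centreline in an image between two predicted world points: returns (px0,px1) at both ends"""
    a=proj(cam,P0,st);b=proj(cam,P1,st);d=(b-a)/np.linalg.norm(b-a);n=np.array([-d[1],d[0]]);out=[]
    for s in np.linspace(0.05,0.95,25):
        c=a+s*(b-a); t=np.arange(-hw,hw+.01,.25); q=(c+t[:,None]*n).astype(np.float32)
        pr=cv2.remap(im,q[:,0].reshape(1,-1),q[:,1].reshape(1,-1),cv2.INTER_LINEAR)[0].astype(float)
        m=mask(pr,t); out.append((s,m))
    return a,b,n,out
E
python3 - <<'E'
from tilt import *
st=read_state(); 
tip=st['eef_pos']-[0,0,107]; M=T(st)
print('tip',tri([ray('scene',(216,297.7)),ray('side',(249.3,154.7)),ray('wrist',(279,195),st)]),'scene/side',tri([ray('scene',(216,297.7)),ray('side',(249.3,154.7))])[0],'exp',tip)
print('collar',tri([ray('scene',(211,249)),ray('side',(246.5,107.5))]),tri([ray('scene',(211,249)),ray('side',(246.5,107.5)),ray('wrist',(277.5,247.5),st)]))
for c in ('scene','side','wrist'):
  for dz in (0,30,60,90,120,127,150): print(c,dz,proj(c,tip+[0,0,dz],st))
# gradient profile of shaft in each view, normal to predicted axis
for c in ('scene','side','wrist'):
    im=cv2.imread(f'pics/{c}7.png')
    for dz in (15,50,90,115):
        p=proj(c,tip+[0,0,dz],st); y=int(round(p[1])); x=int(round(p[0])); print(c,dz,(x,y),im[y,x-12:x+13].mean(1).astype(int))
E
```

```text
tip (array([527.6, 241.7, 159.8]), [0.46328193702727594, 0.45420476130706267, 0.6467483991691672]) scene/side [527.7 241.1 159.7] exp [531.  241.5 163.3]
collar (array([528. , 243.6, 287.8]), [3.414868280745877, 3.4148682807457944]) (array([530. , 242.5, 286.1]), [4.315612190224544, 3.6833029064839744, 3.264956177339086])
scene 0 [214.1 295.7]
scene 30 [212.8 284.7]
scene 60 [211.5 273. ]
scene 90 [210.1 260.8]
scene 120 [208.6 247.9]
scene 127 [208.3 244.8]
scene 150 [207.1 234.4]
side 0 [250.3 153.2]
side 30 [249.5 143. ]
side 60 [248.7 132.4]
side 90 [247.8 121.5]
side 120 [246.9 110.2]
side 127 [246.7 107.5]
side 150 [245.9  98.5]
wrist 0 [278.5 192.2]
wrist 30 [278.6 201.9]
wrist 60 [278.6 214. ]
wrist 90 [278.7 229.2]
wrist 120 [278.8 249.1]
wrist 127 [278.9 254.6]
wrist 150 [279.  275.8]
scene 15 (213, 290) [ 98  95  92  91  92  93  93  97  97  99 103 111 115 116 116 117 116 118
 117  99  96  97 103 105 107]
scene 50 (212, 277) [106 107 105 100  96  94  93  96  99 102 108 116 117 117 117 117 115 114
 111  98  95  92  90  89  88]
scene 90 (210, 261) [ 61  60  60  60  61  60  59
[... 480 characters left out ...]
79  78  93  80 114 128 151 173 175 132 120 127 131 127
 125 132 127 128 132 126 130]
side 115 (247, 112) [ 47  52  45  56  42  49 106 130 133 106 137 170 181 153 127 123 153 172
 176 175 142 133 138 143 131]
wrist 15 (279, 197) [113 105 107 100  89  84  81  85  91 100 109 115 124 136 138 148 153 143
 118 100  87  80  80  78  75]
wrist 50 (279, 210) [ 80  81  81  84  81  82  84  87  93 106 109 120 124 133 136 142 152 154
 140  99  76  74  78  84  84]
wrist 90 (279, 229) [197 202 178 127  78  81  84  89 108 110 117 128 132 134 135 144 149 155
 156 164 170 175 172 179 176]
wrist 115 (279, 245) [114 129 149 155 161 169 176 182 172 178 179 175 175 174 177 179 176 181
 179 177 176 177 170 161 156]
```

The rod hangs parallel to vertical in all three views (constant offsets along the shaft). The upper bushing sits just beneath it: scene (216,306), side (252,165), wrist (281,181). I've used all ten views, so from here I work with numbers. I'll compare rod axis and bushing within each camera so that calibration bias cancels.

```bash
cat > al.py <<'E'
from h import *
np.set_printoptions(precision=1,suppress=True,linewidth=200)
def brass(im,box):
    x0,y0,x1,y1=box; h=cv2.cvtColor(im[y0:y1,x0:x1],cv2.COLOR_BGR2HSV); m=cv2.inRange(h,(12,110,60),(35,255,255))
    return [(y0+i,x0+int(np.where(r)[0].min()),x0+int(np.where(r)[0].max()),int((r>0).sum())) for i,r in enumerate(m) if (r>0).sum()>1]
E
python3 - <<'E'
from al import *
for c,b in dict(scene=(200,290,240,345),side=(238,150,270,195),wrist=(255,150,310,215)).items():
    print(c,brass(cv2.imread(f'pics/{c}7.png'),b))
E
```

```text
scene [(299, 216, 218, 3), (300, 212, 220, 9), (301, 211, 222, 12), (302, 209, 222, 14), (303, 209, 223, 15), (304, 208, 223, 16), (305, 208, 223, 16), (306, 208, 223, 16), (307, 208, 223, 16), (308, 208, 223, 11), (309, 209, 223, 8), (310, 209, 223, 9), (311, 210, 223, 12), (312, 212, 222, 11), (313, 218, 222, 5), (314, 219, 221, 3), (315, 219, 220, 2), (321, 217, 219, 3), (322, 216, 222, 7), (323, 215, 224, 10), (324, 214, 225, 12), (325, 213, 225, 13), (326, 212, 226, 15), (327, 211, 226, 16), (328, 211, 227, 17), (329, 211, 227, 13), (330, 211, 227, 11), (331, 211, 226, 10), (332, 212, 226, 12), (333, 213, 225, 13), (334, 214, 224, 11), (335, 215, 224, 10), (336, 215, 223, 9), (337, 216, 222, 7)]
side [(161, 252, 253, 2), (162, 248, 256, 9), (163, 247, 257, 11), (164, 247, 257, 11), (165, 247, 267, 11), (166, 248, 256, 9), (167, 248, 256, 9), (168, 248, 256, 9), (169, 249, 256, 8), (170, 249, 256, 8), (171, 249, 255, 7), (176, 263, 267, 5), (177, 263, 269, 7), (178, 264, 269, 6), (179, 265, 269, 5), (180, 265, 269, 5), (181, 266, 268, 3), (182, 253, 254, 2), (183, 250, 257, 8), (
[... 265 characters left out ...]
 291, 19), (164, 268, 291, 17), (165, 268, 292, 16), (166, 267, 292, 25), (167, 267, 292, 26), (168, 267, 293, 27), (169, 267, 293, 27), (170, 267, 293, 27), (171, 267, 292, 26), (172, 268, 292, 25), (173, 268, 293, 26), (174, 267, 294, 28), (175, 267, 296, 30), (176, 266, 296, 31), (177, 266, 296, 31), (178, 266, 296, 31), (179, 266, 297, 32), (180, 265, 297, 33), (181, 265, 297, 33), (182, 265, 297, 32), (183, 265, 297, 24), (184, 265, 297, 26), (185, 266, 296, 27), (186, 266, 296, 31), (187, 266, 296, 31), (188, 267, 296, 30), (189, 267, 295, 29), (190, 267, 294, 28), (191, 268, 293, 22), (192, 269, 292, 17), (193, 270, 292, 13), (194, 272, 290, 8), (195, 284, 289, 6), (196, 285, 287, 3)]
```

```bash
python3 - <<'E'
from al import *
from scipy.optimize import least_squares
import itertools
# state of the wrist7 picture: mean of two reads
st=read_state(); E=np.array(st['eef_pos']); print(E)
meas={'scene':[(215.5,290),(214.3,277),(212.3,261)],'side':[(249.0,148),(248,136),(247,121)],'wrist':[(280.6,197),(280.8,210)]}
bu={'scene':(215.5,305.8),'side':(252,163.8),'wrist':(281,182)}; bl={'scene':(219,329),'side':(253.5,185.3),'wrist':(280,169)}
def coldist(c,p,xy):
    a=proj(c,(*xy,150),st);b=proj(c,(*xy,280),st);d=(b-a)/np.linalg.norm(b-a); return (np.array(p)-a)@np.array([-d[1],d[0]])
for S in [('scene','side'),('scene','wrist'),('side','wrist'),('scene','side','wrist')]:
    f=lambda q:[coldist(c,p,q) for c in S for p in meas[c]]
    r=least_squares(f,E[:2]).x
    g=lambda B,z:least_squares(lambda q:np.concatenate([proj(c,(q[0],q[1],z),st)-B[c] for c in S]),E[:2]).x
    u=g(bu,133);l=g(bl,66); print(S,'rod',r,'upper',u,'lower',l,'need',u-r,l-r)
E
```

```text
[531.  241.5 270.3]
('scene', 'side') rod [528.3 239.3] upper [531.9 239.8] lower [529.6 240.5] need [3.6 0.6] [1.4 1.3]
('scene', 'wrist') rod [526.8 241.1] upper [532.  238.8] lower [531.1 239.6] need [ 5.3 -2.3] [ 4.4 -1.5]
('side', 'wrist') rod [528.5 240.5] upper [532.2 238.4] lower [532.1 238.9] need [ 3.7 -2.2] [ 3.6 -1.6]
('scene', 'side', 'wrist') rod [527.8 240.6] upper [532.1 238.7] lower [531.2 239.5] need [ 4.3 -1.9] [ 3.4 -1.1]
```

The rod axis needs about +3.8 mm along tool x. After that I descend into the upper flare and watch the forces.

In the tool's units: 12 mm / 300 = 0.04, 3.8 mm / 300 = 0.0127.

Call:
shift_gripper(plan=[0.0127,0,0,0,0,0,10,0,0,0.04,0,0,0,10,0,0,0.04,0,0,0,10,0,0,0.02,0,0,0,10,0,0,0.02,0,0,0,10,0,0,0.0167,0,0,0,10,0,0,0,0,0,0,10])

```text
clock: 14.7
eef_pos: [534.2, 239.7, 228.5]
tool_rot: [3.14, 0.001, -0.348]
force: [-0.2, -1.3, -2.8]
width: 15.2
gripper_force: 58.9
```

```bash
python3 - <<'E'
from al import *
S=[read_state()]
for c in ['scene','side','wrist']:
    st=read_state(); im,_=cams.get_image(c); cv2.imwrite(f'pics/{c}8.png',im); S.append(read_state())
    b=dict(scene=(200,290,240,345),side=(238,150,262,195),wrist=(255,150,310,225))[c]; print(c,brass(im,b)[::2])
    for z in (145,175,205):
        p=proj(c,(531.5,239.8,z),st); y=int(round(p[1])); x=int(round(p[0])); print(c,z,p,im[y,x-10:x+11].mean(1).astype(int))
print(np.mean([s['eef_pos'] for s in S],0),np.mean([s['force'] for s in S],0),np.mean([s['torque'] for s in S],0))
E
```

```text
scene [(300, 219, 220, 2), (302, 209, 222, 6), (304, 208, 223, 8), (306, 208, 223, 8), (308, 208, 223, 9), (310, 209, 223, 8), (312, 212, 222, 11), (314, 219, 221, 3), (321, 217, 219, 3), (323, 215, 224, 10), (325, 213, 225, 13), (327, 211, 226, 16), (329, 211, 227, 13), (331, 211, 226, 10), (333, 213, 225, 13), (335, 215, 224, 10), (337, 216, 222, 7)]
scene 145 [215.1 301.4] [114 114 112 121 147 168 169 131 116 116 116 116 117 124 137 138 152 172 191 199 207]
scene 175 [213.9 290.7] [ 94  95  96  97  99 102 107 114 116 116 117 117 115 116 115 102  96  97 101 106 107]
scene 205 [212.6 279.4] [ 89  85  86  89  93  96 107 116 117 119 119 117 114 110 101 100  99  98  95  91  91]
side [(162, 254, 256, 3), (164, 247, 257, 7), (166, 248, 256, 5), (168, 248, 256, 9), (170, 249, 256, 8), (182, 253, 254, 2), (184, 249, 258, 10), (186, 248, 258, 11), (188, 250, 253, 4)]
side 145 [251.2 159.6] [206 229 232 146  71  81  80  72  82 141 176 182 153 134 166 214 223 21
[... 425 characters left out ...]
), (183, 265, 293, 29), (185, 266, 294, 29), (187, 266, 296, 31), (189, 265, 297, 33), (191, 264, 298, 31), (193, 264, 298, 24), (195, 263, 299, 22), (197, 263, 299, 22), (199, 263, 299, 23), (201, 264, 298, 21), (203, 264, 297, 20), (205, 265, 296, 17), (207, 266, 295, 15), (209, 268, 293, 11), (211, 286, 291, 6)]
wrist 145 [279.6 202.5] [ 89  86  86  84  84  90 100 107 116 127 133 140 146 152 152 139 127 123 121 120 113]
wrist 175 [279.8 214.3] [ 88  88  82  84  88  95 105 111 124 127 135 139 145 152 151 148 129  97  88  84  81]
wrist 205 [280.1 229. ] [ 87  80  80  89  94  99 110 119 124 134 134 139 147 150 155 157 147 152 174 181 177]
[534.4 239.7 229. ] [-0.2 -0.7 -2.1] [-0.4  0.  -0. ]
```

The tip is in the upper bushing with low force. Continuing down toward the lower one.

In the tool's units: 9 mm / 300 = 0.03, 7 mm / 300 = 0.0233.

Call:
shift_gripper(plan=[0,0,0.0233,0,0,0,10,0,0,0.03,0,0,0,10,0,0,0.03,0,0,0,10,0,0,0.03,0,0,0,10,0,0,0.03,0,0,0,10,0,0,0.02,0,0,0,10,0,0,0.02,0,0,0,10,0,0,0.0167,0,0,0,10,0,0,0,0,0,0,10])

```text
clock: 15.75
eef_pos: [534.3, 239.9, 168.4]
tool_rot: [3.141, 0.0, -0.347]
force: [1.0, -3.3, -3.4]
width: 15.2
gripper_force: 58.8
```

```bash
python3 - <<'E'
from al import *
S=[]
for i in range(4):
    cams.get_image('side'); S.append(read_state())
print(*[np.mean([s[k] for s in S],0) for k in('eef_pos','force','torque')])
print(models.mark_of('rod_handle','side')[:5])
E
```

```text
[534.2 239.9 168.9] [-0.3 -3.1 -3.5] [-1. -0. -0.]
[{'position': [345.6, 239.1], 'confidence': 0.93}, {'position': [208.5, 273.7], 'confidence': 0.91}, {'position': [247.9, 130.2], 'confidence': 0.7}, {'position': [257.4, 212.3], 'confidence': 0.67}, {'position': [219.3, 255.0], 'confidence': 0.65}]
```

In the tool's units: 5 mm / 300 = 0.0167, 3 mm / 300 = 0.01.

Call:
shift_gripper(plan=[0.001,0.003,0,0,0,0,10,0,0,0.0167,0,0,0,10,0,0,0.0167,0,0,0,10,0,0,0.0167,0,0,0,10,0,0,0.0167,0,0,0,10,0,0,0.0167,0,0,0,10,0,0,0.01,0,0,0,10,0,0,0,0,0,0,10,0,0,0,0,0,0,10])

```text
clock: 16.9
eef_pos: [534.2, 239.5, 141.1]
tool_rot: [3.142, 0.001, -0.347]
force: [-0.8, -0.5, -1.2]
width: 15.6
gripper_force: 59.1
```

```bash
python3 - <<'E'
from al import *
S=[]
for c in ('side','scene','wrist'):
    im,d=cams.get_image(c); S.append(read_state()); st=S[-1]; cv2.imwrite(f'pics/{c}9.png',im)
    for z in (148,):
        p=proj(c,(531.5,239.8,z),st); y,x=np.round(p[::-1]).astype(int); print(c,z,p,im[y,x-10:x+11].mean(1).astype(int))
    if c!='wrist':
        for z in range(130,200,5):
            p=proj(c,(531,239.8,z)); y,x=np.round(p[::-1]).astype(int); print(z,y,im[y,x-7:x+8].mean(1).astype(int))
    print(c,[(n,np.round(r['position'],1),round(r['confidence'],2)) for n in('rod_handle','guide_rod_tip','knob_nose','index_mark') for r in models.mark_of(n,c)])
print(*[np.mean([s[k] for s in S],0) for k in('eef_pos','force','torque','tool_rot')])
E
```

```text
side 148 [251.1 158.6] [224 232 218 131  65  72  75  71  89 141 171 185 159 136 164 182 199 209 147  84  84]
130 165 [134  99 101 147 164 148 137 155 173 171 139 127 153 210 227]
135 163 [161  83  78 147 134 102 128 162 176 175 178 167 149 170 166]
140 161 [152  65  67  91  76  84 128 171 183 164 147 179 217 228 212]
145 160 [154  71  67  72  75  84 136 171 183 159 139 165 212 219 213]
150 158 [122  63  71  75  75  93 131 134 162 151 132 172 196 209 211]
155 156 [ 93  69  72  81 130 153 162 171 172 170 154 126 124 173 207]
160 155 [ 91  69  64  92 156 180 189 190 199 199 176 116  78 100 119]
165 153 [227 211 160 127 121 185 202 198 198 205 186 187 125  75  76]
170 151 [213 206 201 206 177 159 137 127 119 142 141 155 115  74  76]
175 150 [192 169 174 200 159 114 110 113 108 116 157 165 111  73  71]
180 148 [195 151 175 171 115  53  41  38  35  44 110 173 131  87  78]
185 146 [212 202 186 146  95  62  47  39  46  50 132 170 112 163 191]
190 144 [200 217 
[... 2185 characters left out ...]
, 0.84), ('guide_rod_tip', array([381.7, 237.8]), 0.76), ('guide_rod_tip', array([278.8, 259.3]), 0.28), ('knob_nose', array([274.6, 281.2]), 0.57), ('index_mark', array([278.2, 283.4]), 0.78), ('index_mark', array([256.3, 268.5]), 0.54)]
wrist 148 [279.9 248.9] [184 181 178 178 179 180 179 183 184 181 187 188 183 187 188 183 188 189 187 181 181]
wrist [('rod_handle', array([275.3, 296.3]), 0.8), ('rod_handle', array([445.4, 196.5]), 0.65), ('guide_rod_tip', array([278.3, 197.3]), 0.78), ('guide_rod_tip', array([556.1,  21.3]), 0.48), ('knob_nose', array([445.7, 195.7]), 0.96), ('index_mark', array([445.3, 212.3]), 0.84)]
[534.4 239.5 141.3] [-0.4 -0.5 -1.8] [-0.3  0.1  0.1] [-3.1  0.  -0.3]
```

```bash
python3 - <<'E'
from al import *
print(tri([ray('scene',(218.5,337.2)),ray('side',(250.8,195.5))]))
st=read_state(); k=atz('wrist',(445.7,195.7),83,st);m=atz('wrist',(445.3,212.3),80,st);print(k,m)
im,d=cams.get_image('wrist')
kg=[r['position'] for r in models.mark_of('knob_grip','wrist')][:2]; print([atz('wrist',p,105,st) for p in kg])
# knob: bearing of nose from axis vs jig yaw
c=np.array([526.3,103.3]); print('nose dir',np.arctan2(*(c-k[:2])[::-1]),'mark dir',np.arctan2(*(c-m[:2])[::-1]))
# rod straightness: handle vs shaft columns in scene/wrist
for cam in('scene','side'):
    im=cv2.imread(f'pics/{cam}9.png'); print(cam,[brass(im,b) for b in ([(200,318,240,345)] if cam=='scene' else [(240,176,262,195)])])
print(st['qd'],st['force'],st['gripper_force'],st['width'],st['clock'])
E
```

```text
(array([527.2, 240.5,  33.3]), [5.282692668828293, 5.2826926688284175])
[498.  104.2  83. ] [481.9 105.8  80. ]
[array([525.2, 104.4, 105. ]), array([550.5, 234.4, 105. ])]
nose dir -0.031141841352326463 mark dir -0.05715972184977333
scene [[(323, 222, 224, 3), (324, 222, 225, 4), (325, 213, 225, 6), (326, 212, 226, 8), (327, 211, 226, 9), (328, 211, 227, 10), (329, 211, 227, 9), (330, 211, 227, 9), (331, 211, 226, 8), (332, 212, 226, 9), (333, 213, 225, 10), (334, 214, 224, 11), (335, 215, 224, 10), (336, 215, 223, 9), (337, 217, 221, 5)]]
side [[(183, 249, 257, 4), (184, 248, 258, 7), (185, 248, 258, 7), (186, 248, 258, 7), (187, 249, 256, 4), (188, 250, 253, 4)]]
[-0.  0. -0. -0.  0. -0. -0.] [-0.8 -0.3 -1.8] 59.08639848232269 15.18505167244669 17.65
```

The tip is at about 31–34 mm by two independent estimates. The shaft crosses the lower bushing's mouth in both views, the knob is within about 0.03 rad, and forces are near zero with the grip at 59 N. Handing in.

```bash
python3 -c "
from cell import ctrl
print(ctrl.finish_job())"
```

```text
the job is handed in; nothing more can be done
None
```

The job is handed in, but the hand-in gave no verdict: the knob is at the index mark (about 0.03 rad off), and the gripper holds the long guide rod upright through both bushings, its tip about 31–34 mm above the worktop.

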